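Stack a lidded box in the dock and lock it with the eccentric knob

TASK

Take the small lidded box out of the cradle and, keeping it level, stack it on the like box in the dock so that its four corner feet drop into the recesses of the lid below; set it down on the bench on the way to take it the other way round, for the cradle's cheeks leave no room for fingers at its ends and the dock's fence none behind it. Then turn the dock's eccentric knob until its lobe bears firmly on the stacked box, and let go. Leave the other things on the bench where they are.

Things in the scene. Friction and masses are not known exactly. Their poses are not given: they have to be found in the camera images.
- box: Loose grey lidded box, pale lid, 46 (x) by 62 (y) by 39 mm high over all, about 0.22 kg. Origin: centre of its underside, level with the foot bottoms. Four round tapered feet, 8 mm in diameter, 5 high, at x = +-10.5, y = +-18.5 mm. Sides flat and upright from 5 to 39 mm above the origin. The same when turned by half a turn.
- cradle: Fixed aluminium cradle in which the box starts, its y along the cradle's y. Base plate 60 (x) by 86 (y), 8 mm thick, on which the feet stand; origin: centre of its underside. At y = +-37.5 mm stands a cheek 5 mm thick, 36 wide (x), up to 61 mm above the bench, some 4 mm from the ends of the box. Open on both x sides.
- dock: Fixed aluminium stacking dock; origin on its underside, below the centre of the lower box. Bed plate 10 mm thick from x = -88 to +48, y = +-50 mm. The lower box (46 by 62, fixed, y along the dock's y) has the top of its lid 40 mm above the bench. On the -x side stands the eccentric, its axis at x = -43, y = 0.
- dock_nest (a point): Centre of the top of the lower box's lid, axes as the dock's. Four square recesses, 14.5 mm wide, 6 deep, at x = +-10.5, y = +-18.5 mm. Seated, the box's underside between the feet lies on the lid, so its origin is 5 mm below this point. Centred here the box has 1.5 mm to the fence, and its feet 3.2 mm of play; the eccentric pushes it against the fence.
- cam (a joint): Angle of the eccentric knob about its upright axis, rad, counter-clockwise from above positive, range +-2.6, starting within 0.6 of 0. At 0 the lobe points to the dock's -x, away from the box. Turned either way it meets the box before 1.5, pushes it against the sprung fence pad at about 1.5 and binds from about 1.75; 1.65 is firm. The stiff pivot (0.16 N m) holds it where it is left.
- cam_grip (a point): Point on the knob's axis in its grip bar, 97 mm above the bench. The bar is 12 mm thick (point x) by 36 long (point y), 80 to 108 mm above the bench; its x axis points away from the lobe and is the dock's x turned by joint cam. Below it is the steel eccentric disc, radius 22 mm, centred 7 mm off the axis, 50 to 64 mm above the bench.
- copper_tape: Small roll of copper tape lying flat, 34 across, 12 high (sizes in mm); origin: centre of its underside; a bystander.
- driver_yellow: Screwdriver with a yellow handle, lying along its y axis, 153 long, 20 thick (sizes in mm); origin: centre of its underside; a bystander.
- tape_roll: Roll of black tape lying flat, 58 across, 19 high (sizes in mm); origin: centre of its underside; a bystander.
- flux_jar: White jar with a red cap, 42 across, 32 high (sizes in mm); origin: centre of its underside; a bystander.
- marker: Green and white marker pen lying along its y axis, 135 long, 17 thick (sizes in mm); origin: centre of its underside; a bystander.
- dock_fence (a point): Centre of the face of the sprung fence pad behind the stack (dock's +x side), at x = +24.5 mm, 60 mm above the bench. The pad is 44 mm wide (y), up to about 93 mm above the bench, its top leaning back as a lead-in, and yields up to 4 mm to +x (4 N at first, then 6 N per mm). A fixed plate stands behind it at x = 35 to 43 mm, 80 mm high.
- synth_stack: The fixed instrument in the middle of the bench, 218 (x) by 262 (y) by 77 mm high with its knobs; origin: centre of its underside; a bystander.
Not all that is in view belongs to the job. What is shaped like the box but orange is not meant.

How it is judged:
By the outcome, as a careful person would: the job done as asked, in the order asked, and still so for the second after the job is handed in, with the robot touching nothing.
It also fails if it takes over 72 s, if anything falls off the work surface, if the arm or the gripper's body presses on something with over 40 N, if the wrist force passes 120 N, or if a joint passes its speed limit or range.

ROBOT

A 6-joint arm with a two-finger parallel gripper is mounted at the origin on a cart in front of the work surface, level with it; the furniture and walls round the work are solid. World frame = base frame: x ahead of the robot, y to its left, z up, the work surface at z = 0. Lengths are in m, angles in rad, forces in N, time in s.
With the tool pointing down it reaches from about 0.35 to 0.775 m from the base axis. Payload 7.3 kg.
Tool frame: the origin (TCP) lies at the very end of the fingers, on their centre line; the grasp point (between the pads) lies 19 mm behind it (bot.hold_point_z is the distance from the TCP to the grasp point, in m); z points along the fingers, y is the line along which they close (so a half turn about z gives the same grasp; the last joint's range is limited). The gripper opens to 92 mm and grips with 3 to 60 N. Pads are 19 mm wide; open, the fingers measure 130 mm over their backs; the gripper's body (75 mm by 190 mm) begins 47 mm behind the grasp point.
Start: joints at [-1.473, 0.342, 1.524, -0, 1.275, -0.146], TCP at [0.127, -0.509, 0.227] pointing down, gripper open.
Joint ranges: [-2.53, 2.53], [-0.77, 2.02], [0.04, 2.7], [-1, 4.14], [0.28, 2.66], [-3.11, 3.11]. Speed limits (rad/s): [2.57, 2.57, 3.14, 3.14, 3.14, 3.14].

INTERFACE

Orientations are given as a unit quaternion [w, x, y, z].
In Python, from station import bot, capture, camera_params, ticket gives the robot as it stands.
- The arm moves only by the tool step_arm, never from a script. Its argument "motion" is a list of rows, each an object of numbers: "wx", "wy", "wz": the turn, a rotation vector about the world's x, y, z in degrees; "tx", "ty", "tz": the shift along the world's x, y, z in m; "claw": the opening, from 0 (shut) to 1 (fully open). In form: [{"wx": .., "wy": .., "wz": .., "tx": .., "ty": .., "tz": .., "claw": ..}, ...]. A call has 1 to 20 rows; each row shifts and turns the commanded pose from where the row before left it; what a row does not reach is not made up. A row lasts 1/8 s, in which the tool goes at most 62.5 mm and 10.7 degrees, less where a joint would pass 70% of its speed; a pose out of reach is approached as far as the arm can. A call with a gripper value outside its range is refused whole. The fingers move at their own pace and stop on an object; "squeeze" is the grip in N (left out, the last holds). Time passes only in rows, so rows that do not move let the fingers close. It gives the time, the measured TCP pose, the force, the opening and the grip force at its end, in the units of the state.
- bot.get_obs(): the state, without advancing time (a new reading comes with each control period).
- capture(name): name is "scene" or "top" or "wrist"; returns (picture, depth): 480x640x3 uint8, red, green, blue; 480x640 float32, m along the optical axis (not along the pixel's ray), 0 where there is no reading.
- camera_params(name): a dict with "K" (3x3 intrinsics, pixels), "eye" and "rotation" of the camera in the world. Camera axes: x right, y down, z forward; pixel columns grow to the right and rows downward; lengths in m; the calibration is good to about 2 mm. A picture is of the moment at which its call begins: read the wrist's pose just before it. camera_params takes no time and is no camera call; for the wrist camera it gives the pose at the moment of the call.
- ticket.sign_off(): hands the job in; it is judged then, once.
The state is a dict: "time": time; "qpos": joint angles; "joint_vel": joint speeds; "tau": joint torques, N m; "eef_pos": TCP position; "eef_rot": TCP orientation; "force": force on the tool from outside, world axes, zero at the start; "moment": the same for the moment, N m; "finger_gap": opening from 0.0 (shut) to 1.0 (fully open); "grip_force": force on a finger pad.
Only numpy, scipy, OpenCV 4.12 (cv2) and the standard library are available. Lean on these libraries where they do the work, as an engineer would, in place of code of your own. Each camera call takes 0.05 s, during which the arm holds its last target. There are 200 camera calls.

## Working session

There is one attempt and no reset: what is moved stays moved. The work goes in short steps, Python scripts to look and compute and a tool call to move; the robot and the scene stay as the last step left them, time stands still between calls to the robot, and variables do not carry over. Pictures are saved under pics/ and viewed, at most 10 in all, crops included, and the job is handed in when it is done.

Besides the shell and the picture viewer there is one more tool, called after "Emit:" in YAML: its name, and indented under it one key for each argument. step_arm: Moves the arm, as the interface text tells. Its arguments: {"type":"object","properties":{"motion":{"type":"array"},"squeeze":{"type":"number"}},"required":["motion"]}

```bash
mkdir -p pics; ls; cat > h.py <<'E'
import numpy as np,cv2
from station import bot,capture,camera_params,ticket
def snap(n,f):
    p=camera_params(n); im,d=capture(n)
    np.savez(f'pics/{f}.npz',im=im,d=d,K=p['K'],eye=p['eye'],R=p['rotation'])
    cv2.imwrite(f'pics/{f}.png',im[:,:,::-1]); return im,d
def load(f): return np.load(f'pics/{f}.npz')
def cloud(f):
    z=load(f); d=z['d']; v,u=np.mgrid[:480,:640]; K=z['K']
    P=np.stack([(u-K[0,2])/K[0,0]*d,(v-K[1,2])/K[1,1]*d,d],-1)
    W=P@z['R'].T+z['eye']; W[d==0]=np.nan; return W
def proj(f,X):
    z=load(f); c=(np.atleast_2d(X)-z['eye'])@z['R']; c=c@z['K'].T; return c[:,:2]/c[:,2:]
E
python3 - <<'E'
from h import *
for n in('top','scene'):
    snap(n,n+'0'); z=load(n+'0'); print(n,z['eye'],z['R'].round(3).tolist(),z['K'].tolist())
print(bot.get_obs(),bot.hold_point_z)
E
```

```text
pics
top [ 0.53068012 -0.01178342  1.35516582] [-0.02, 0.715, -0.699, 0.023] [[544.5138110955503, 0.0, 322.66909453074476], [0.0, 544.5138110955503, 241.60028156142417], [0.0, 0.0, 1.0]]
scene [-0.21169465  0.6963305   0.66868874] [0.203, -0.344, 0.785, -0.473] [[538.8710154172564, 0.0, 311.848032363827], [0.0, 538.8710154172564, 237.72445717222885], [0.0, 0.0, 1.0]]
{'time': 0.1, 'qpos': array([-1.47299635e+00,  3.42652530e-01,  1.52488810e+00, -2.54755865e-05,
        1.27537889e+00, -1.46010871e-01]), 'joint_vel': array([ 0.00051537, -0.00094203, -0.00392149,  0.00101348, -0.000643  ,
       -0.00081925]), 'tau': array([ 1.27343243e-03, -4.32003736e+01, -2.44694781e+01,  7.18529779e-02,
        5.25656564e-02, -5.68904352e-05]), 'eef_pos': array([ 0.12671099, -0.50912674,  0.22612637]), 'eef_rot': array([-6.63534660e-04,  9.92578061e-01,  1.21607372e-01,  3.81081988e-06]), 'force': array([-0.45855168, -0.35686803, -0.28656401]), 'moment': array([-0.0055139 , -0.00685131,  0.01153102]), 'grip_force': 0.0, 'finger_gap': 0.9956521647875911} 0.0188
```

View pics/top0.png

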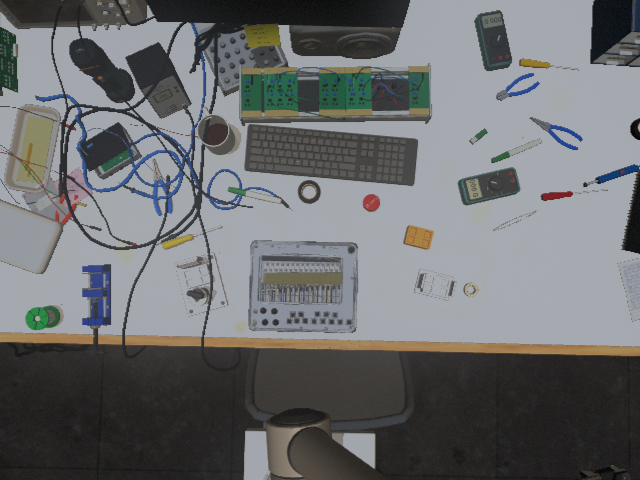

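View pics/scene0.png

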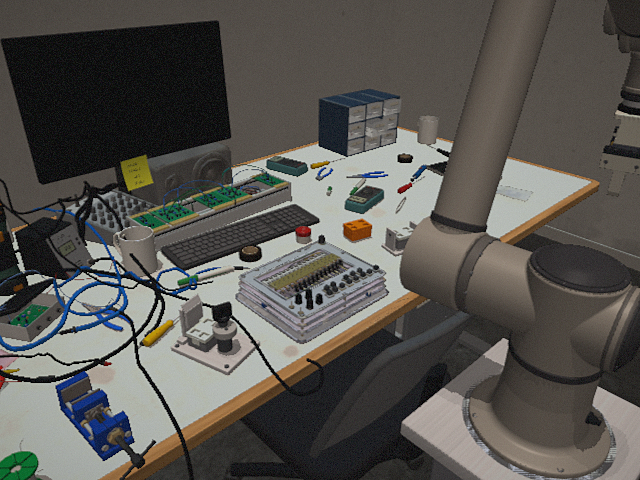

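The top view shows three box-like things: the pale box in the cradle (435,285), an orange look-alike (419,237), and the dock's lower box (~207,272). I choose the pale one in the cradle, between two dark-edged cheeks, and check it close up.

```bash
python3 - <<'E'
from h import *
im=load('top0')['im'][:,:,::-1]
a=cv2.resize(im[255:315,165:245],(800,600)[:2] and (640,480),interpolation=cv2.INTER_CUBIC)
b=cv2.resize(im[255:315,400:490],(540,360),interpolation=cv2.INTER_CUBIC)
o=np.zeros((600,800,3),np.uint8)
a=cv2.resize(im[250:320,165:245],(400,350),interpolation=cv2.INTER_CUBIC)
b=cv2.resize(im[255:315,405:485],(400,300),interpolation=cv2.INTER_CUBIC)
o[:350,:400]=a;o[:300,400:]=b
cv2.imwrite('pics/c1.png',o)
W=cloud('top0')
np.set_printoptions(linewidth=250)
print((W[262:308:2,410:462:2,2]*1000).round().astype(int))
print((W[250:320:2,172:232:2,2]*1000).round().astype(int))
E
```

```text
Traceback (most recent call last):
  File "h.py", line 11, in cloud
    W=P@z['R'].T+z['eye']; W[d==0]=np.nan; return W
      ~^~~~~~~~~
ValueError: matmul: Input operand 1 has a mismatch in its core dimension 0, with gufunc signature (n?,k),(k,m?)->(n?,m?) (size 4 is different from 3)
```

View pics/c1.png

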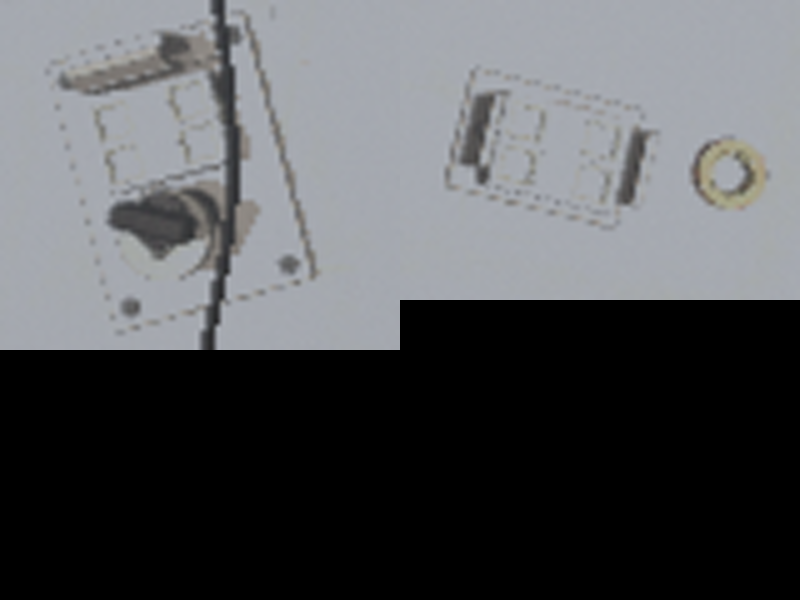

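The crop shows the grey box with recessed lid between two dark cheeks (right half, ~540,150), open on its long sides, with the copper tape beside it. The dock is on the left: fence at its top, knob below it, and a black cable crossing its right side. Next I fix the quaternion handling and get heights.

```bash
sed -i "1a from scipy.spatial.transform import Rotation as Ro\ndef M(q): return Ro.from_quat(q,scalar_first=True).as_matrix()" h.py; sed -i "s/R=p\['rotation'\]/R=M(p['rotation'])/" h.py
python3 - <<'E'
from h import *
for n in('top0','scene0'):
    z=dict(load(n)); z['R']=M(z['R']) if z['R'].ndim==1 else z['R']; np.savez(f'pics/{n}.npz',**z)
W=cloud('top0'); print(load('top0')['R'].round(3))
np.set_printoptions(linewidth=250)
f=lambda a:print(np.nan_to_num(a*1000).round().astype(int))
f(W[262:308:2,410:462:2,2]); f(W[250:320:2,172:232:2,2])
for u,v in[(435,285),(203,285),(471,289),(419,237),(300,286)]: print(u,v,W[v,u])
E
```

```text
[[ 0.022 -0.998  0.061]
 [-1.    -0.022 -0.004]
 [ 0.006 -0.061 -0.998]]
[[ 0  2 -2  1  5  0 -1  2 -2  0  2  7 -3 -5  1  2 -6  2  1  3  0 -1 -1  1 -4 -2]
 [ 0  0  1 -2 -4  0  0  1 -5  3 -1 -2  1  1  2 -6  1 -2 -1  1  1  1 -4 -2  2  2]
 [ 0 -6 -1 -4  2  0  2 -2  0 -2  3 -1 -1  1 -1 -3 -4 -4 -1  3 -2 -1 -5  2  0 -3]
 [ 3 -2  1 -1  3  5  1  0 -1 -4  0  0  3 -2  2  1  1 -5 -5  2 -1  0 -5 -1 -4  1]
 [-3  4  1  2 -6  5  9  6  5  1 -3  1  2 -1 -1  2 -2 -2 -1  2 -2  7 -4 -1  0  2]
 [ 0  0 -1 -1 -1  8  5  3  7  8  8  8  8  2 -5 -2  3  0 -3 -2 -1  0 -5 -4  0  0]
 [ 2 -4  2  5  9 17 39 62 44 47 49  5  5  8  8  9  8  2  0  4 -4  3  2  0  6 -3]
 [ 5 -6  2  4 11 22 50 61 48 41 40 47 47 45 48  7  4 12  9  5  3  1  2 -6 -2  2]
 [-4  0  0  5 10 26 57 59 48 44 43 42 48 47 51 48 47 45 50  2  5  6 -2  1 -2  3]
 [-2  0 -2  2 13 45 56 43 48 43 34 38 45 43 47 47 45 44 39 48  0 11 -1 -1  3  2]
 [-1  2  2  8 17 45 67  0 46 46 40 48 51 48 43 50 47 43 47 45 44 42 61  2  1 -7]
 [-2  4  3  8 24 43 59 49 40 45 47 50 47 52 45 43 41 42 41 43 20 45 61  0  0 -7]
 [ 1  1  2 10 32 56 61 49 40 42 39 47 47 47 41 45 50 44
[... 516 characters left out ...]
 -3 -6 -4  1  0  1  3  2 -3 -1 -2  2 -3 -4 -9  2 -1 -5 -3  7  0 -1  1 -4  1]
 [-7 -2  2  3 -1 -5 -3 -6  3  5  1  2 -3  1 -3 -2 -2  1  3  1  1  7 -3 -5 -2  6]
 [ 0 -4  0  1 -3 -2 -1 -2 -2  3 -2  4  0 -2  1 -3  0 -1  3 -2 -2  2 -1  8  2 -8]
 [-1  3  4 -1 -5 -3 -2 -3  1  3 -4  2  0  3 -4 -3  1 -2  3 -2  1  0  0  0  0 -4]]
[[ 2 -2  0 ...  0  3  1]
 [ 2  1  0 ...  0  1  2]
 [-2 -1 -2 ...  0  0 -3]
 ...
 [-1 -1  1 ...  0  4 -2]
 [ 6  2 -6 ...  0 -1 -1]
 [ 1 -1  4 ... -3  0 -3]]
435 285 [ 0.51284942 -0.28875312  0.04912708]
203 285 [0.49987326 0.27343551 0.01361316]
471 289 [ 0.50421997 -0.38898321 -0.00073007]
419 237 [ 0.62817802 -0.25155853  0.03573978]
300 286 [0.50358847 0.0339158  0.05894666]
```

```bash
python3 - <<'E'
from h import *
import sys
np.set_printoptions(linewidth=300,threshold=sys.maxsize)
W=cloud('top0')
f=lambda a:print(np.nan_to_num(a*1000).round().astype(int))
f(W[250:320:2,172:234:2,2])
m=(W[...,2]>.03)&(W[...,2]<.075); m[:272]=0;m[300:]=0;m[:,:415]=0;m[:,460:]=0
X=W[m][:,:2].astype(np.float32); print(len(X),cv2.minAreaRect(X*1000))
p=camera_params('wrist'); R=M(p['rotation']); print('wrist',p['eye'],R.round(3).tolist(),p['K'][0])
o=bot.get_obs(); T=M(o['eef_rot']); print('cam in tool',T.T@(p['eye']-o['eef_pos']),(T.T@R).round(3).tolist())
# cable path
im=load('top0')['im'].astype(int)
for v in range(200,366,8):
    us=[u for u in range(185,235) if im[v,u].max()<60]
    print(v,[(u,np.nan_to_num(W[v,u]*1000).astype(int).tolist()) for u in us][::3])
E
```

```text
[[  2  -2   0   1  -1  -3   2   1   3  -2   2   1   0  -1   0   0   1  -1  53   1  -2   2  -3   1   0   0   2   0   3   1  -4]
 [  2   1   0   0   0   2   2   3  -2   3  -2   1   0   0  -4   0  -2  -5  51  -3  -2   0  -4   3   0   1  -3   0   1   2   1]
 [ -2  -1  -2   0  -2  -4  -5  -3   2  -2   3  -1   2  -3  -2  -1   1   8  51  10   9   3   1   6  -4  -7   2   0   0  -3  -3]
 [ -1   4   2  -3   0  -1  -2   0   0   4   0   0  -3   7  11  17  16  19  56  57  11  10  -1  -4  -6   1   0   3  -2   1   3]
 [  3  -4  -1   3   1  -7   1   1  -1  77  80  78  78  68  43  16  16  17  54  57   9  11   3  -1  -1  -2   1   2  -2  -1   3]
 [  2  -2  -3   3   1   0  77  76  78  76  91  94  98  36  23  20  17  17  18  59  15  14   2  -4   1  -1   4  -2  -1  -2  -1]
 [  2   0   9  10  78  81  96  95  97  94  89  89  88  77  58  14   9  10  12  56  12  11   5   1  -7  -2   3   1   0  -3   0]
 [  6   0  12  93  97  90  96  88  87  82  86  80  75  64  46   9  38  39  13  57  17  11  15  -3  -4   1   4   0  -4  -4   3]
 [  3  -2  12  13  90  87  86  81  78  68  52   9  40  38  38  37  38  40  22  57  1
[... 4232 characters left out ...]
(203, [340, 262, 36]), (206, [229, 412, -738]), (209, [229, 401, -736]), (212, [229, 389, -737]), (215, [229, 379, -740]), (218, [230, 366, -733]), (221, [230, 356, -739]), (224, [229, 345, -745]), (227, [230, 333, -737]), (230, [230, 322, -739]), (233, [231, 310, -735])]
360 [(185, [195, 494, -752]), (188, [199, 477, -728]), (191, [196, 471, -749]), (194, [197, 458, -745]), (197, [199, 445, -734]), (200, [199, 434, -735]), (203, [200, 420, -725]), (206, [319, 257, 23]), (209, [198, 402, -746]), (212, [199, 389, -741]), (215, [200, 376, -731]), (218, [198, 367, -746]), (221, [201, 354, -733]), (224, [200, 343, -739]), (227, [199, 333, -748]), (230, [199, 322, -745]), (233, [200, 310, -742])]
```

```bash
cat >> h.py <<'E'
def back(f,uv,z):
    q=load(f); uv=np.atleast_2d(uv).astype(float); K=q['K']
    r=np.c_[(uv[:,0]-K[0,2])/K[0,0],(uv[:,1]-K[1,2])/K[1,1],np.ones(len(uv))]@q['R'].T
    return q['eye']+r*((z-q['eye'][2])/r[:,2])[:,None]
def fit2d(L,Wp):
    """rigid 2-D fit local->world"""
    L=np.array(L,float);Wp=np.array(Wp)[:,:2];a=L-L.mean(0);b=Wp-Wp.mean(0)
    th=np.arctan2((a[:,0]*b[:,1]-a[:,1]*b[:,0]).sum(),(a*b).sum())
    R=np.array([[np.cos(th),-np.sin(th)],[np.sin(th),np.cos(th)]])
    t=Wp.mean(0)-R@L.mean(0); return t,th,R,np.linalg.norm(L@R.T+t-Wp,axis=1)
E
python3 - <<'E'
from h import *
c=np.array([[55,65],[245,12],[315,275],[118,332]])/5+[165,250]
t,th,R,e=fit2d([[48,50],[48,-50],[-88,-50],[-88,50]],back('top0',c,.010)*1000); print('dock',t,np.degrees(th),e)
c=np.array([[475,68],[655,110],[615,228],[447,185]],float); c=(c-[400,0])/5+[405,255]
t2,th2,R2,e2=fit2d([[30,43],[30,-43],[-30,-43],[-30,43]],back('top0',c,.008)*1000); print('cradle',t2,np.degrees(th2),e2)
W=cloud('top0')*1000
L=(W[...,:2]-t)@R
im=load('top0')['im']
for v in range(250,322,5):
    us=[u for u in range(203,220) if 45<W[v,u,2]<72 and im[v,u].max()<75]
    print(v,[L[v,u].round().tolist()+[int(W[v,u,2])] for u in us])
E
```

```text
dock [521.05701879 283.27537125] 16.470779469242352 [2.31059755 1.19489089 1.58182012 0.47900975]
cradle [ 513.41657978 -296.47404575] -13.47195326921233 [1.82734013 4.02199408 1.4435575  0.9548791 ]
250 [[53.0, -44.0, 52], [53.0, -46.0, 51]]
255 [[41.0, -42.0, 57], [41.0, -44.0, 55]]
260 [[28.0, -44.0, 59]]
265 [[17.0, -39.0, 60], [16.0, -42.0, 65], [16.0, -43.0, 56]]
270 [[5.0, -39.0, 64], [5.0, -40.0, 58]]
275 [[-7.0, -37.0, 60], [-8.0, -40.0, 60]]
280 [[-19.0, -35.0, 64], [-19.0, -37.0, 62]]
285 [[-30.0, -32.0, 62], [-30.0, -34.0, 60]]
290 [[-37.0, -13.0, 49], [-41.0, -29.0, 61], [-42.0, -30.0, 56]]
295 [[-51.0, -21.0, 61], [-52.0, -25.0, 68], [-53.0, -27.0, 68]]
300 [[-63.0, -20.0, 59]]
305 [[-74.0, -15.0, 59]]
310 [[-85.0, -10.0, 62]]
315 [[-96.0, -5.0, 60]]
320 [[-107.0, 1.0, 56]]
```

Cable: suspended at about z≈60 mm, running past the dock at dock y ≈ −35…−43 mm, where one finger would go. I'll keep the tips above it. Cradle ≈ (513,−295) mm, yaw −13°; dock ≈ (521,283), yaw 16.5°. Now I go over the cradle for a close look.

Emit:
step_arm:
  motion:
    - {"wz": 6.3,"tx": 0.0386,"ty": 0.0214}
    - {"wz": 6.3,"tx": 0.0386,"ty": 0.0214}
    - {"wz": 6.3,"tx": 0.0386,"ty": 0.0214}
    - {"wz": 6.3,"tx": 0.0386,"ty": 0.0214}
    - {"wz": 6.3,"tx": 0.0386,"ty": 0.0214}
    - {"wz": 6.3,"tx": 0.0386,"ty": 0.0214}
    - {"wz": 6.3,"tx": 0.0386,"ty": 0.0214}
    - {"wz": 6.3,"tx": 0.0386,"ty": 0.0214}
    - {"wz": 6.3,"tx": 0.0386,"ty": 0.0214}
    - {"wz": 6.3,"tx": 0.0386,"ty": 0.0214}
    - {}
    - {}
    - {}
  squeeze: 25

```text
schema error: expected keys wx, wy, wz, tx, ty, tz, claw
```

```bash
python3 - <<'E'
from h import *
snap('wrist','w1'); o=bot.get_obs(); T=M(o['eef_rot']); print(o['time'],o['eef_pos'],T.round(3).tolist(),np.degrees(o['qpos']).round(1))
E
```

```text
0.15 [ 0.12671148 -0.50917646  0.22621738] [[0.97, 0.241, -0.0], [0.241, -0.97, 0.001], [0.0, -0.001, -1.0]] [-84.4  19.6  87.4  -0.   73.1  -8.4]
```

View pics/w1.png

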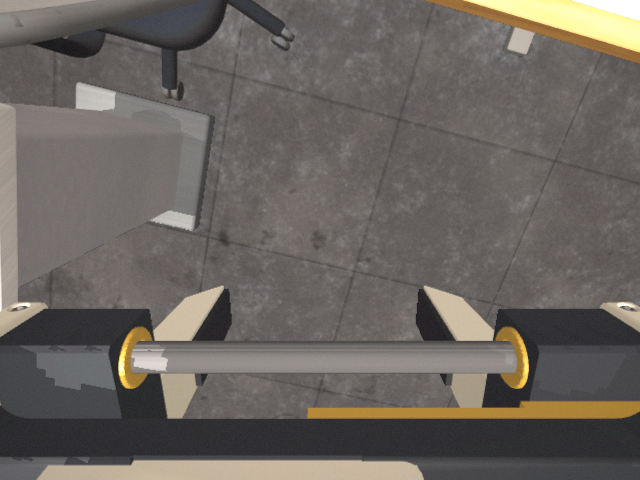

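The move was refused because every key is required in each row. The picture therefore only shows the floor, with the fingers at (200,330) and (450,330).

Emit:
step_arm:
  motion:
    - {"wx": 0,"wy": 0,"wz": 6.3,"tx": 0.0386,"ty": 0.0214,"tz": 0,"claw": 1}
    - {"wx": 0,"wy": 0,"wz": 6.3,"tx": 0.0386,"ty": 0.0214,"tz": 0,"claw": 1}
    - {"wx": 0,"wy": 0,"wz": 6.3,"tx": 0.0386,"ty": 0.0214,"tz": 0,"claw": 1}
    - {"wx": 0,"wy": 0,"wz": 6.3,"tx": 0.0386,"ty": 0.0214,"tz": 0,"claw": 1}
    - {"wx": 0,"wy": 0,"wz": 6.3,"tx": 0.0386,"ty": 0.0214,"tz": 0,"claw": 1}
    - {"wx": 0,"wy": 0,"wz": 6.3,"tx": 0.0386,"ty": 0.0214,"tz": 0,"claw": 1}
    - {"wx": 0,"wy": 0,"wz": 6.3,"tx": 0.0386,"ty": 0.0214,"tz": 0,"claw": 1}
    - {"wx": 0,"wy": 0,"wz": 6.3,"tx": 0.0386,"ty": 0.0214,"tz": 0,"claw": 1}
    - {"wx": 0,"wy": 0,"wz": 6.3,"tx": 0.0386,"ty": 0.0214,"tz": 0,"claw": 1}
    - {"wx": 0,"wy": 0,"wz": 6.3,"tx": 0.0386,"ty": 0.0214,"tz": 0,"claw": 1}
    - {"wx": 0,"wy": 0,"wz": 0,"tx": 0,"ty": 0,"tz": 0,"claw": 1}
    - {"wx": 0,"wy": 0,"wz": 0,"tx": 0,"ty": 0,"tz": 0,"claw": 1}
  squeeze: 25

```text
time: 1.65
eef_pos: [0.5122, -0.2955, 0.2263]
eef_rot: [-0.0, 0.783, 0.622, -0.0]
force: [-0.8, 0.6, -0.3]
finger_gap: 1.001
grip_force: 0.0
```

```bash
python3 - <<'E'
from h import *
snap('wrist','w2'); o=bot.get_obs(); T=M(o['eef_rot']); print(o['time'],o['eef_pos'],T.round(3).tolist(),np.degrees(o['qpos']).round(1))
E
```

```text
1.7 [ 0.51194648 -0.29589035  0.22648762] [[0.227, 0.974, -0.001], [0.974, -0.227, 0.0], [-0.0, -0.001, -1.0]] [-37.4  26.7  76.3  -0.   77.  -24.3]
```

View pics/w2.png

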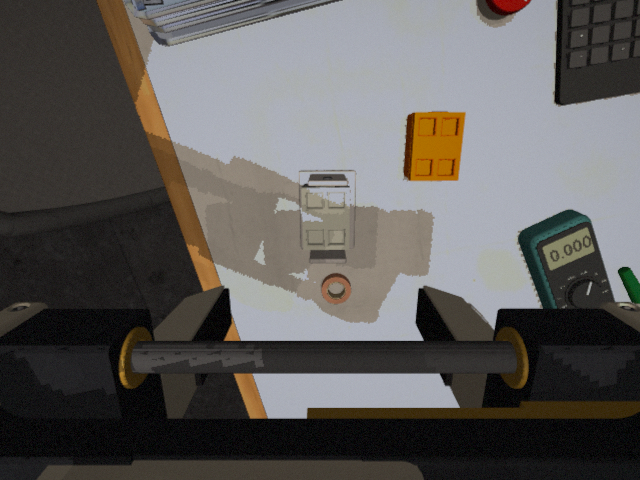

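The view shows the box, its four lid recesses around (326,219), cradle cheeks at (327,178) and (327,257), the copper tape at (336,290) and the orange decoy at (436,146).

```bash
python3 - <<'E'
from h import *
P=[[314,200.5],[337,200.5],[314,237],[337,237]]
t,th,R,e=fit2d([[-10.5,18.5],[10.5,18.5],[-10.5,-18.5],[10.5,-18.5]],back('w2',P,.047)*1000);print(t,np.degrees(th),e)
P=[[300,171],[355,171],[353,250],[301,249]]
t,th,R,e=fit2d([[-30,43],[30,43],[30,-43],[-30,-43]],back('w2',P,.008)*1000);print(t,np.degrees(th),e)
W=cloud('w2');z=W[...,2];m=(z>.038)&(z<.07);m[:165]=0;m[265:]=0;m[:,:290]=0;m[:,365:]=0
print(m.sum(),cv2.minAreaRect((W[m][:,:2]*1000).astype(np.float32)))
E
```

```text
[ 516.98705326 -295.7748303 ] -12.92313323901944 [0.57128474 0.57223434 0.89493599 0.90106386]
[ 518.70584176 -297.5549717 ] -13.29506254290467 [1.30167841 1.51883091 1.07935005 1.19328557]
3784 ((517.008544921875, -296.1158447265625), (81.89630126953125, 45.97392654418945), 77.88982391357422)
```

Emit:
step_arm:
  motion:
    - {"wx": 0,"wy": 0,"wz": 0.4,"tx": 0.005,"ty": 0,"tz": -0.045,"claw": 1}
    - {"wx": 0,"wy": 0,"wz": 0,"tx": 0,"ty": 0,"tz": -0.05,"claw": 1}
    - {"wx": 0,"wy": 0,"wz": 0,"tx": 0,"ty": 0,"tz": -0.04,"claw": 1}
    - {"wx": 0,"wy": 0,"wz": 0,"tx": 0,"ty": 0,"tz": -0.03,"claw": 1}
    - {"wx": 0,"wy": 0,"wz": 0,"tx": 0,"ty": 0,"tz": -0.025,"claw": 1}
    - {"wx": 0,"wy": 0,"wz": 0,"tx": 0,"ty": 0,"tz": -0.018,"claw": 1}
    - {"wx": 0,"wy": 0,"wz": 0,"tx": 0,"ty": 0,"tz": 0,"claw": 1}
    - {"wx": 0,"wy": 0,"wz": 0,"tx": 0,"ty": 0,"tz": 0,"claw": 0.45}
    - {"wx": 0,"wy": 0,"wz": 0,"tx": 0,"ty": 0,"tz": 0,"claw": 0.45}
    - {"wx": 0,"wy": 0,"wz": 0,"tx": 0,"ty": 0,"tz": 0,"claw": 0.45}
    - {"wx": 0,"wy": 0,"wz": 0,"tx": 0,"ty": 0,"tz": 0,"claw": 0.45}
    - {"wx": 0,"wy": 0,"wz": 0,"tx": 0,"ty": 0,"tz": 0,"claw": 0.45}
    - {"wx": 0,"wy": 0,"wz": 0,"tx": 0,"ty": 0,"tz": 0,"claw": 0.45}
  squeeze: 25

```text
time: 3.32
eef_pos: [0.5174, -0.2953, 0.0188]
eef_rot: [-0.0, 0.781, 0.625, -0.0]
force: [-2.7, 0.9, 2.2]
finger_gap: 0.498
grip_force: 25.0
```

Gripped at 46 mm. I lift, carry to free bench at about (0.48, −0.47) and lower.

Emit:
step_arm:
  motion:
    - {"wx": 0,"wy": 0,"wz": 0,"tx": 0,"ty": 0,"tz": 0.01,"claw": 0.45}
    - {"wx": 0,"wy": 0,"wz": 0,"tx": 0,"ty": 0,"tz": 0.025,"claw": 0.45}
    - {"wx": 0,"wy": 0,"wz": 0,"tx": 0,"ty": 0,"tz": 0.035,"claw": 0.45}
    - {"wx": 0,"wy": 0,"wz": 0,"tx": 0,"ty": 0,"tz": 0.03,"claw": 0.45}
    - {"wx": 0,"wy": 0,"wz": 0,"tx": -0.005,"ty": -0.025,"tz": 0,"claw": 0.45}
    - {"wx": 0,"wy": 0,"wz": 0,"tx": -0.008,"ty": -0.035,"tz": 0,"claw": 0.45}
    - {"wx": 0,"wy": 0,"wz": 0,"tx": -0.008,"ty": -0.035,"tz": 0,"claw": 0.45}
    - {"wx": 0,"wy": 0,"wz": 0,"tx": -0.008,"ty": -0.035,"tz": 0,"claw": 0.45}
    - {"wx": 0,"wy": 0,"wz": 0,"tx": -0.005,"ty": -0.025,"tz": 0,"claw": 0.45}
    - {"wx": 0,"wy": 0,"wz": 0,"tx": -0.003,"ty": -0.02,"tz": -0.01,"claw": 0.45}
    - {"wx": 0,"wy": 0,"wz": 0,"tx": 0,"ty": 0,"tz": -0.03,"claw": 0.45}
    - {"wx": 0,"wy": 0,"wz": 0,"tx": 0,"ty": 0,"tz": -0.03,"claw": 0.45}
    - {"wx": 0,"wy": 0,"wz": 0,"tx": 0,"ty": 0,"tz": -0.02,"claw": 0.45}
    - {"wx": 0,"wy": 0,"wz": 0,"tx": 0,"ty": 0,"tz": -0.01,"claw": 0.45}
    - {"wx": 0,"wy": 0,"wz": 0,"tx": 0,"ty": 0,"tz": -0.004,"claw": 0.45}
    - {"wx": 0,"wy": 0,"wz": 0,"tx": 0,"ty": 0,"tz": 0,"claw": 0.45}
    - {"wx": 0,"wy": 0,"wz": 0,"tx": 0,"ty": 0,"tz": 0,"claw": 0.45}
  squeeze: 25

```text
time: 5.45
eef_pos: [0.4812, -0.471, 0.0158]
eef_rot: [0.001, 0.781, 0.625, 0.0]
force: [-0.7, -0.1, -2.7]
finger_gap: 0.501
grip_force: 25.0
```

Emit:
step_arm:
  motion:
    - {"wx": 0,"wy": 0,"wz": 0,"tx": 0,"ty": 0,"tz": -0.002,"claw": 0.45}
    - {"wx": 0,"wy": 0,"wz": 0,"tx": 0,"ty": 0,"tz": -0.0015,"claw": 0.45}
    - {"wx": 0,"wy": 0,"wz": 0,"tx": 0,"ty": 0,"tz": -0.0015,"claw": 0.45}
    - {"wx": 0,"wy": 0,"wz": 0,"tx": 0,"ty": 0,"tz": 0,"claw": 0.45}

```text
time: 5.95
eef_pos: [0.4808, -0.4705, 0.0108]
eef_rot: [0.0, 0.781, 0.625, -0.0]
force: [-2.6, 2.2, 4.6]
finger_gap: 0.501
grip_force: 25.0
```

Emit:
step_arm:
  motion:
    - {"wx": 0,"wy": 0,"wz": 0,"tx": 0,"ty": 0,"tz": 0,"claw": 0.65}
    - {"wx": 0,"wy": 0,"wz": 0,"tx": 0,"ty": 0,"tz": 0,"claw": 0.65}
    - {"wx": 0,"wy": 0,"wz": 0,"tx": 0,"ty": 0,"tz": 0,"claw": 0.65}
    - {"wx": 0,"wy": 0,"wz": 0,"tx": 0,"ty": 0,"tz": 0.02,"claw": 0.65}
    - {"wx": 0,"wy": 0,"wz": 0,"tx": 0,"ty": 0,"tz": 0.04,"claw": 0.7}
    - {"wx": 0,"wy": 0,"wz": -10,"tx": 0,"ty": 0,"tz": 0,"claw": 0.9}
    - {"wx": 0,"wy": 0,"wz": -10,"tx": 0,"ty": 0,"tz": 0,"claw": 0.9}
    - {"wx": 0,"wy": 0,"wz": -10,"tx": 0,"ty": 0,"tz": 0,"claw": 0.9}
    - {"wx": 0,"wy": 0,"wz": -10,"tx": 0,"ty": 0,"tz": 0,"claw": 0.9}
    - {"wx": 0,"wy": 0,"wz": -10,"tx": 0,"ty": 0,"tz": 0,"claw": 0.9}
    - {"wx": 0,"wy": 0,"wz": -10,"tx": 0,"ty": 0,"tz": 0,"claw": 0.9}
    - {"wx": 0,"wy": 0,"wz": -10,"tx": 0,"ty": 0,"tz": 0,"claw": 0.9}
    - {"wx": 0,"wy": 0,"wz": -10,"tx": 0,"ty": 0,"tz": 0,"claw": 0.9}
    - {"wx": 0,"wy": 0,"wz": -10,"tx": 0,"ty": 0,"tz": 0,"claw": 0.9}
    - {"wx": 0,"wy": 0,"wz": 0,"tx": 0,"ty": 0,"tz": 0,"claw": 0.9}
    - {"wx": 0,"wy": 0,"wz": 0,"tx": 0,"ty": 0,"tz": 0,"claw": 0.9}

```text
time: 7.95
eef_pos: [0.4809, -0.4707, 0.0705]
eef_rot: [0.0, 0.994, -0.108, 0.0]
force: [-0.8, 0.8, -0.3]
finger_gap: 0.9
grip_force: 0.0
```

```bash
python3 - <<'E'
from h import *
snap('wrist','w3'); o=bot.get_obs(); T=M(o['eef_rot']); print(o['time'],o['eef_pos'],T.round(4).tolist(),np.degrees(o['qpos']).round(1))
W=cloud('w3');z=W[...,2];m=(z>.030)&(z<.047)&(np.hypot(W[...,0]-.481,W[...,1]+.4705)<.06)
print(m.sum(),cv2.minAreaRect((W[m][:,:2]*1000).astype(np.float32)), proj('w3',[[.481,-.4705,.039]]))
E
```

```text
8.0 [ 0.48087286 -0.47062818  0.07032231] [[0.9764, -0.216, 0.0004], [-0.216, -0.9764, -0.0006], [0.0005, 0.0005, -1.0]] [-50.9  43.   72.4  -0.   64.6  51.6]
8422 ((483.03680419921875, -471.65850830078125), (62.98967361450195, 47.584415435791016), 77.41236877441406) [[324.46368118 284.28475584]]
```

View pics/w3.png

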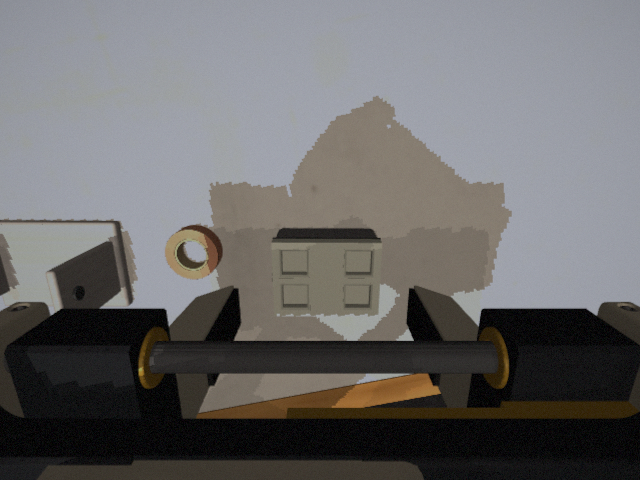

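The box stands level on the bench: lid recesses at (294,261), (359,261), (294,295), (358,295), with the fingers astride its ends. I use the recesses to estimate the wrist camera's bias, then grip the top ~9 mm to clear the cable later.

```bash
python3 - <<'E'
from h import *
# image right = tool y=-y world ; up=+x
P=[[294.5,261.5],[359,261.5],[295,295],[358.5,295]]
X=back('w3',P,.039)*1000
t,th,R,e=fit2d([[10.5,18.5],[10.5,-18.5],[-10.5,18.5],[-10.5,-18.5]],X);print(t,np.degrees(th),e)
o=bot.get_obs();T=M(o['eef_rot']);print('bias tool xy',T.T@(np.r_[t,39]-o['eef_pos']*1000))
g=cv2.cvtColor(load('w3')['im'],cv2.COLOR_RGB2GRAY)
print(g[262,282:372].tolist());print(g[248:318,294].tolist())
E
```

```text
[ 484.25267241 -472.55945373] -12.366079688628647 [0.20939616 0.27100798 0.08316712 0.08894581]
bias tool xy [ 3.70074131  1.14033778 31.32481739]
[88, 116, 117, 117, 120, 116, 115, 117, 118, 118, 119, 118, 116, 117, 115, 119, 116, 118, 117, 115, 115, 119, 117, 116, 110, 94, 104, 119, 119, 121, 119, 116, 117, 119, 118, 117, 118, 118, 118, 119, 120, 117, 116, 117, 116, 119, 116, 120, 121, 121, 120, 118, 118, 119, 117, 118, 118, 114, 118, 118, 119, 116, 113, 103, 109, 117, 117, 118, 121, 120, 117, 116, 114, 120, 118, 118, 119, 119, 118, 117, 120, 119, 118, 120, 119, 118, 120, 115, 93, 68]
[128, 112, 99, 113, 119, 117, 115, 116, 116, 116, 118, 116, 115, 117, 116, 118, 116, 116, 119, 118, 114, 115, 115, 97, 61, 64, 79, 108, 107, 117, 118, 115, 120, 116, 119, 115, 102, 109, 118, 114, 119, 118, 118, 119, 117, 117, 120, 116, 116, 116, 118, 114, 119, 119, 119, 110, 68, 66, 69, 83, 104, 108, 114, 118, 120, 117, 117, 116, 113, 113]
```

Emit:
step_arm:
  motion:
    - {"wx": 0,"wy": 0,"wz": 0,"tx": 0,"ty": 0,"tz": -0.02,"claw": 0.9}
    - {"wx": 0,"wy": 0,"wz": 0,"tx": 0,"ty": 0,"tz": -0.015,"claw": 0.9}
    - {"wx": 0,"wy": 0,"wz": 0,"tx": 0,"ty": 0,"tz": -0.0055,"claw": 0.9}
    - {"wx": 0,"wy": 0,"wz": 0,"tx": 0,"ty": 0,"tz": 0,"claw": 0.6}
    - {"wx": 0,"wy": 0,"wz": 0,"tx": 0,"ty": 0,"tz": 0,"claw": 0.6}
    - {"wx": 0,"wy": 0,"wz": 0,"tx": 0,"ty": 0,"tz": 0,"claw": 0.6}
    - {"wx": 0,"wy": 0,"wz": 0,"tx": 0,"ty": 0,"tz": 0,"claw": 0.6}
    - {"wx": 0,"wy": 0,"wz": 0,"tx": 0,"ty": 0,"tz": 0,"claw": 0.6}
  squeeze: 30

```text
time: 9.0
eef_pos: [0.481, -0.471, 0.03]
eef_rot: [0.001, 0.994, -0.11, 0.0]
force: [0.8, -1.7, 3.8]
finger_gap: 0.67
grip_force: 30.0
```

Gripped at 62 mm across its ends. I lift and carry it high across to a view pose before the dock.

Emit:
step_arm:
  motion:
    - {"wx": 0,"wy": 0,"wz": 0,"tx": 0,"ty": 0,"tz": 0.01,"claw": 0.6}
    - {"wx": 0,"wy": 0,"wz": 0,"tx": 0,"ty": 0,"tz": 0.04,"claw": 0.6}
    - {"wx": 0,"wy": 0,"wz": 0,"tx": 0,"ty": 0,"tz": 0.05,"claw": 0.6}
    - {"wx": 0,"wy": 0,"wz": 0,"tx": 0,"ty": 0.01,"tz": 0.04,"claw": 0.6}
    - {"wx": 0,"wy": 0,"wz": 1,"tx": -0.002,"ty": 0.03,"tz": 0.03,"claw": 0.6}
    - {"wx": 0,"wy": 0,"wz": 2,"tx": -0.003,"ty": 0.05,"tz": 0,"claw": 0.6}
    - {"wx": 0,"wy": 0,"wz": 2,"tx": -0.003,"ty": 0.055,"tz": 0,"claw": 0.6}
    - {"wx": 0,"wy": 0,"wz": 2,"tx": -0.003,"ty": 0.055,"tz": 0,"claw": 0.6}
    - {"wx": 0,"wy": 0,"wz": 2,"tx": -0.003,"ty": 0.055,"tz": 0,"claw": 0.6}
    - {"wx": 0,"wy": 0,"wz": 3,"tx": -0.003,"ty": 0.055,"tz": 0,"claw": 0.6}
    - {"wx": 0,"wy": 0,"wz": 3,"tx": -0.003,"ty": 0.055,"tz": 0,"claw": 0.6}
    - {"wx": 0,"wy": 0,"wz": 3,"tx": -0.003,"ty": 0.055,"tz": 0,"claw": 0.6}
    - {"wx": 0,"wy": 0,"wz": 3,"tx": -0.003,"ty": 0.055,"tz": 0,"claw": 0.6}
    - {"wx": 0,"wy": 0,"wz": 2,"tx": -0.003,"ty": 0.055,"tz": 0,"claw": 0.6}
    - {"wx": 0,"wy": 0,"wz": 2,"tx": -0.003,"ty": 0.055,"tz": 0,"claw": 0.6}
    - {"wx": 0,"wy": 0,"wz": 2,"tx": -0.003,"ty": 0.055,"tz": 0,"claw": 0.6}
    - {"wx": 0,"wy": 0,"wz": 2,"tx": -0.004,"ty": 0.05,"tz": 0,"claw": 0.6}
    - {"wx": 0,"wy": 0,"wz": 0,"tx": -0.002,"ty": 0.03,"tz": 0,"claw": 0.6}
    - {"wx": 0,"wy": 0,"wz": 0,"tx": 0,"ty": 0.01,"tz": 0,"claw": 0.6}
    - {"wx": 0,"wy": 0,"wz": 0,"tx": 0,"ty": 0,"tz": 0,"claw": 0.6}

```text
time: 11.5
eef_pos: [0.4394, 0.2594, 0.1991]
eef_rot: [0.0, 0.99, 0.143, -0.0]
force: [-0.0, 1.1, -3.3]
finger_gap: 0.677
grip_force: 30.0
```

```bash
python3 - <<'E'
from h import *
snap('wrist','w4'); o=bot.get_obs(); T=M(o['eef_rot']); print(o['time'],o['eef_pos'],T.round(4).tolist(),np.degrees(o['qpos']).round(1),o['grip_force'])
print(proj('w4',[[.521,.283,.04]]))
cv2.imwrite('pics/w4x.png',cv2.resize(cv2.imread('pics/w4.png')[0:400,60:580],(780,600),interpolation=cv2.INTER_CUBIC))
E
```

```text
11.55 [0.43961293 0.25876125 0.1991218 ] [[0.9595, 0.2817, -0.0006], [0.2817, -0.9595, -0.0008], [-0.0008, 0.0006, -1.0]] [21.9 19.5 92.1 -0.  68.5 95.5] 29.99992825090885
[[323.06231871 130.05434905]]
```

View pics/w4x.png

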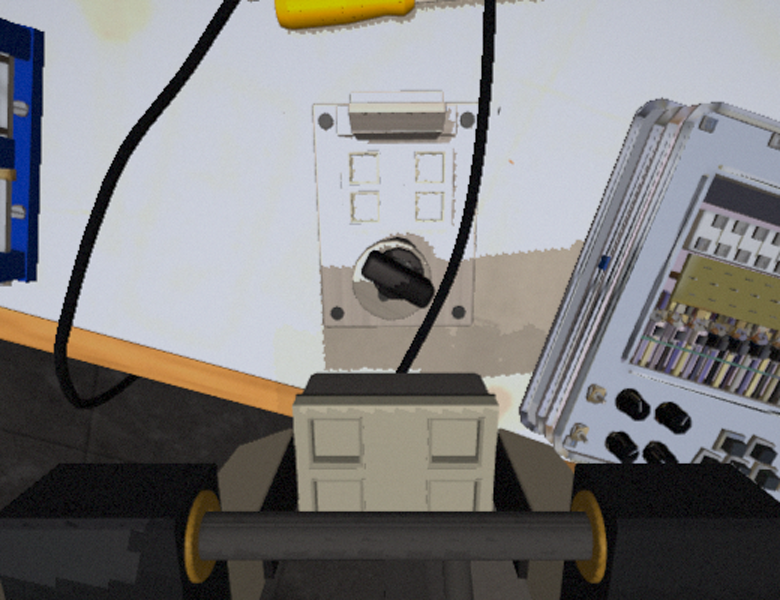

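The enlarged wrist view shows the dock: lid recesses at crop (365,168), (430,167), (366,207), (430,206), and the fence at (397,115). The knob bar runs (372,260)–(425,295), so cam ≈ −0.6. The cable runs along (480,150)–(455,260), right of the lid, and the held box looks level.

```bash
python3 - <<'E'
from h import *
P=np.array([[365,168],[430,167],[366,207],[430,206]])/1.5+[60,0]
X=back('w4',P,.040)*1000
t,th,R,e=fit2d([[10.5,18.5],[10.5,-18.5],[-10.5,18.5],[-10.5,-18.5]],X);print('lid',t,np.degrees(th),e)
C=np.array([[313,104],[478,103],[471,325],[324,327]])/1.5+[60,0]
t2,th2,R2,e2=fit2d([[48,50],[48,-50],[-88,-50],[-88,50]],back('w4',C,.010)*1000);print('bed',t2,np.degrees(th2),e2)
B=np.array([[338,441],[455,441]])/1.5+[60,0]  # held box front recesses
o=bot.get_obs();T=M(o['eef_rot']);tc=o['eef_pos']*1000
print('held front recess in tool',(back('w4',B,o['eef_pos'][2]+.009)*1000-tc)@T)
W=cloud('w4')*1000;im=load('w4')['im'];L=(W[...,:2]-t)@R
D=W[...,2]
for v in range(85,215,8):
    us=[u for u in range(330,395) if im[v,u].max()<70 and 40<D[v,u]<75]
    if us: print(v,'x %.0f y %.0f..%.0f'%(np.median(L[v,us,0]),L[v,us,1].min(),L[v,us,1].max()),'z',np.sort(D[v,us]).round(1).tolist())
m=(D>100)&(D<116)&(np.hypot(L[...,0]+43,L[...,1])<40); r=cv2.minAreaRect(L[m].astype(np.float32)); print('bar',m.sum(),r)
m=(D>34)&(D<46)&(abs(L[...,0])<30)&(abs(L[...,1])<36); print('lid z',np.median(D[m]),cv2.minAreaRect(L[m].astype(np.float32)))
m=(abs(L[...,0]-5)<60)&(L[...,1]>50)&(L[...,1]<70);print('bench z',np.median(D[m]))
E
```

```text
lid [525.54973531 282.49651815] 17.323984338966103 [0.42532372 0.4342801  0.33424019 0.32947078]
bed [525.25005817 283.17664342] 17.04617552242242 [1.52446342 1.7440477  1.44918276 1.25455709]
held front recess in tool [[ 13.5583276  -17.59174239  -9.02207385]
 [ 13.60957671  18.17612321  -8.99974067]]
85 x 28 y -46..-42 z [54.4, 55.9, 56.4, 56.5, 56.9, 56.9, 57.4]
93 x 23 y -45..-41 z [55.4, 56.8, 57.0, 57.2, 57.5, 57.7, 57.8]
101 x 17 y -44..-40 z [55.9, 56.8, 58.2, 58.2, 58.3, 58.3, 58.8]
109 x 11 y -44..-39 z [58.4, 58.5, 58.8, 59.0, 59.9, 60.2]
117 x 5 y -43..-38 z [57.7, 58.2, 59.0, 59.5, 59.8, 60.3, 60.3, 61.2]
125 x -1 y -42..-37 z [58.9, 59.8, 60.6, 61.1, 61.2, 61.4, 62.2]
133 x -7 y -41..-36 z [58.7, 60.8, 60.9, 61.3, 61.3, 61.4, 61.5]
141 x -13 y -39..-35 z [60.1, 61.3, 61.7, 62.5, 62.6, 62.7, 64.0]
149 x -19 y -38..-33 z [61.1, 61.6, 61.9, 62.5, 62.6, 62.9, 63.3]
157 x -25 y -36..-32 z [59.7, 61.7, 62.5, 62.5, 62.5, 62.8, 64.1]
165 x -32 y -35..-30 z [60.4, 61.9, 62.3, 62.3, 62.3, 63.2, 63.8]
173 x -38 y -33..-28 z [60.7, 61.8, 61.9, 62.4, 62.8, 63.7, 63.8]
181 x -44 y -30..-26 z [60.5, 62.1, 62.2, 62.4, 62.6, 63.0, 63.1]
189 x -51 y -28..-23 z [60.3, 61.5, 62.4, 62.4, 63.0, 63.7]
197 x -58 y -26..-20 z [59.9, 60.1, 62.0, 62.3, 62.4, 62.4, 62.5, 63.6]
205 x -65 y -22..-18 z [59.0, 60.7, 61.6, 61.7, 62.0, 62.6, 62.6]
213 x -71 y -19..-14 z [60.5, 60.8, 61.4, 61.4, 61.7, 62.3, 62.7]
bar 876 ((-42.8976936340332, 0.9469089508056641), (35.856292724609375, 12.190879821777344), 60.22178649902344)
lid z 39.52651649749267 ((0.9874496459960938, 0.8369255065917969), (47.6814079284668, 62.92676544189453), 0.22448846697807312)
bench z 274.0448191104661
```

Cable top near the lid is ≈61.5 mm; tips end at 65 mm when seated, so that clears. Allowing for the camera bias, the lid centre is ≈(521.5, 282.5), yaw 17°. I move above it and descend to just over the lid.

Emit:
step_arm:
  motion:
    - {"wx": 0,"wy": 0,"wz": 0.7,"tx": 0.0135,"ty": 0.0037,"tz": 0,"claw": 0.6}
    - {"wx": 0,"wy": 0,"wz": 0,"tx": 0.025,"ty": 0.007,"tz": 0,"claw": 0.6}
    - {"wx": 0,"wy": 0,"wz": 0,"tx": 0.025,"ty": 0.007,"tz": 0,"claw": 0.6}
    - {"wx": 0,"wy": 0,"wz": 0,"tx": 0.018,"ty": 0.0055,"tz": 0,"claw": 0.6}
    - {"wx": 0,"wy": 0,"wz": 0,"tx": 0,"ty": 0,"tz": -0.02,"claw": 0.6}
    - {"wx": 0,"wy": 0,"wz": 0,"tx": 0,"ty": 0,"tz": -0.03,"claw": 0.6}
    - {"wx": 0,"wy": 0,"wz": 0,"tx": 0,"ty": 0,"tz": -0.03,"claw": 0.6}
    - {"wx": 0,"wy": 0,"wz": 0,"tx": 0,"ty": 0,"tz": -0.02,"claw": 0.6}
    - {"wx": 0,"wy": 0,"wz": 0,"tx": 0,"ty": 0,"tz": -0.012,"claw": 0.6}
    - {"wx": 0,"wy": 0,"wz": 0,"tx": 0,"ty": 0,"tz": -0.006,"claw": 0.6}
    - {"wx": 0,"wy": 0,"wz": 0,"tx": 0,"ty": 0,"tz": 0,"claw": 0.6}
    - {"wx": 0,"wy": 0,"wz": 0,"tx": 0,"ty": 0,"tz": 0,"claw": 0.6}

```text
time: 13.05
eef_pos: [0.5218, 0.2829, 0.0821]
eef_rot: [-0.0, 0.989, 0.148, 0.001]
force: [0.5, 0.6, -3.4]
finger_gap: 0.672
grip_force: 30.0
```

```bash
python3 - <<'E'
from h import *
snap('wrist','w5'); snap('top','t5'); snap('scene','s5'); o=bot.get_obs(); T=M(o['eef_rot']); print(o['time'],o['eef_pos'],T.round(4).tolist(),o['force'])
a=cv2.resize(cv2.imread('pics/w5.png')[150:340,220:430],(442,400),interpolation=cv2.INTER_CUBIC)
b=cv2.resize(cv2.imread('pics/s5.png')[270:390,150:270],(350,350),interpolation=cv2.INTER_CUBIC)
O=np.zeros((420,800,3),np.uint8);O[:400,:442]=a;O[:350,450:]=b;cv2.imwrite('pics/v5.png',O)
E
```

```text
13.2 [0.52152994 0.28287275 0.08189185] [[0.9559, 0.2937, 0.0011], [0.2937, -0.9559, 0.0003], [0.0011, 0.0, -1.0]] [ 0.4264175  -0.18352599 -2.44258122]
```

View pics/v5.png

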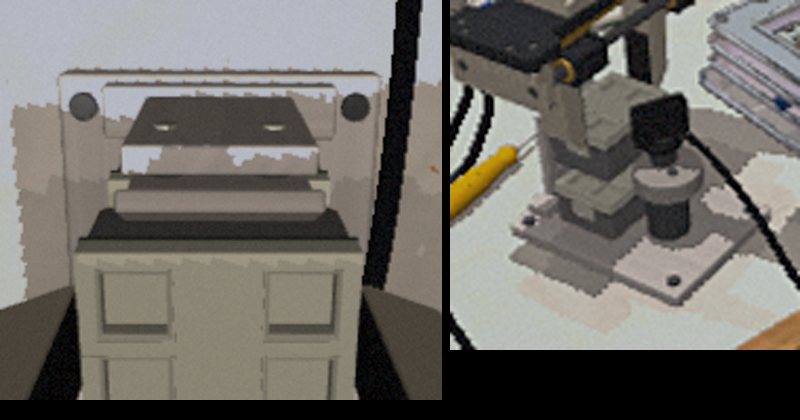

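The wrist crop shows the box centred laterally on the fence pad (box edges 75–360, pad 115–325) and the pad clear of its far face. In the scene crop the box hovers level over the lower one. I descend gently.

Emit:
step_arm:
  motion:
    - {"wx": 0,"wy": 0,"wz": 0,"tx": 0,"ty": 0,"tz": -0.006,"claw": 0.6}
    - {"wx": 0,"wy": 0,"wz": 0,"tx": 0,"ty": 0,"tz": -0.004,"claw": 0.6}
    - {"wx": 0,"wy": 0,"wz": 0,"tx": 0,"ty": 0,"tz": -0.002,"claw": 0.6}
    - {"wx": 0,"wy": 0,"wz": 0,"tx": 0,"ty": 0,"tz": -0.0015,"claw": 0.6}
    - {"wx": 0,"wy": 0,"wz": 0,"tx": 0,"ty": 0,"tz": 0,"claw": 0.6}
    - {"wx": 0,"wy": 0,"wz": 0,"tx": 0,"ty": 0,"tz": 0,"claw": 0.6}

```text
time: 13.95
eef_pos: [0.5213, 0.2828, 0.0679]
eef_rot: [0.0, 0.989, 0.148, 0.0]
force: [0.5, 0.1, -3.0]
finger_gap: 0.671
grip_force: 30.0
```

No contact force and the feet are already below lid level. I continue.

Emit:
step_arm:
  motion:
    - {"wx": 0,"wy": 0,"wz": 0,"tx": 0,"ty": 0,"tz": -0.0015,"claw": 0.6}
    - {"wx": 0,"wy": 0,"wz": 0,"tx": 0,"ty": 0,"tz": -0.001,"claw": 0.6}
    - {"wx": 0,"wy": 0,"wz": 0,"tx": 0,"ty": 0,"tz": -0.0005,"claw": 0.6}
    - {"wx": 0,"wy": 0,"wz": 0,"tx": 0,"ty": 0,"tz": -0.0005,"claw": 0.6}
    - {"wx": 0,"wy": 0,"wz": 0,"tx": 0,"ty": 0,"tz": 0,"claw": 0.6}
    - {"wx": 0,"wy": 0,"wz": 0,"tx": 0,"ty": 0,"tz": 0,"claw": 0.6}

```text
time: 14.7
eef_pos: [0.5212, 0.2827, 0.065]
eef_rot: [0.0, 0.989, 0.148, 0.0]
force: [-2.4, -0.9, 6.3]
finger_gap: 0.672
grip_force: 30.0
```

Seated: the height matches and contact force has risen. I release, rise and move over the knob, turned square to its bar.

Emit:
step_arm:
  motion:
    - {"wx": 0,"wy": 0,"wz": 0,"tx": 0,"ty": 0,"tz": 0,"claw": 0.8}
    - {"wx": 0,"wy": 0,"wz": 0,"tx": 0,"ty": 0,"tz": 0,"claw": 0.8}
    - {"wx": 0,"wy": 0,"wz": 0,"tx": 0,"ty": 0,"tz": 0.004,"claw": 0.8}
    - {"wx": 0,"wy": 0,"wz": 0,"tx": 0,"ty": 0,"tz": 0.02,"claw": 0.8}
    - {"wx": 0,"wy": 0,"wz": 0,"tx": 0,"ty": 0,"tz": 0.04,"claw": 0.8}
    - {"wx": 0,"wy": 0,"wz": 0,"tx": 0,"ty": 0,"tz": 0.03,"claw": 0.8}
    - {"wx": 0,"wy": 0,"wz": 10,"tx": -0.0135,"ty": -0.0042,"tz": 0,"claw": 0.45}
    - {"wx": 0,"wy": 0,"wz": 10,"tx": -0.0135,"ty": -0.0042,"tz": 0,"claw": 0.45}
    - {"wx": 0,"wy": 0,"wz": 10,"tx": -0.0135,"ty": -0.0042,"tz": 0,"claw": 0.45}
    - {"wx": 0,"wy": 0,"wz": 10,"tx": 0,"ty": 0,"tz": 0,"claw": 0.45}
    - {"wx": 0,"wy": 0,"wz": 10,"tx": 0,"ty": 0,"tz": 0,"claw": 0.45}
    - {"wx": 0,"wy": 0,"wz": 10,"tx": 0,"ty": 0,"tz": 0,"claw": 0.45}
    - {"wx": 0,"wy": 0,"wz": 0,"tx": 0,"ty": 0,"tz": 0,"claw": 0.45}
    - {"wx": 0,"wy": 0,"wz": 0,"tx": 0,"ty": 0,"tz": 0,"claw": 0.45}

```text
time: 16.45
eef_pos: [0.4808, 0.2701, 0.1583]
eef_rot: [0.0, 0.783, 0.622, 0.0]
force: [0.3, -0.5, -0.4]
finger_gap: 0.45
grip_force: 0.0
```

```bash
python3 - <<'E'
from h import *
snap('wrist','w6'); o=bot.get_obs(); T=M(o['eef_rot']); print(o['time'],o['eef_pos'],T.round(4).tolist(),o['force'])
W=cloud('w6')*1000; L=(W-o['eef_pos']*1000)@T; D=W[...,2]
m=(D>102)&(D<114)&(np.hypot(L[...,0],L[...,1])<32)
print('bar in tool',m.sum(),cv2.minAreaRect(L[m][:,:2].astype(np.float32)),np.median(D[m]))
c=np.array([.5218,.2826])*1000;th=np.radians(17.1);R=np.array([[np.cos(th),-np.sin(th)],[np.sin(th),np.cos(th)]])
Q=(W[...,:2]-c)@R
m=(D>68)&(D<80)&(abs(Q[...,0]-2)<30)&(abs(Q[...,1])<38); print('box top z',np.median(D[m]),m.sum(),cv2.minAreaRect(Q[m].astype(np.float32)))
A=np.c_[Q[m],np.ones(m.sum())];print('tilt',np.linalg.lstsq(A,D[m],rcond=None)[0])
E
```

```text
16.5 [0.48082644 0.27012191 0.1583128 ] [[0.2265, 0.974, 0.0003], [0.974, -0.2265, 0.0], [0.0001, 0.0002, -1.0]] [ 0.03779219  0.56432368 -0.47385512]
bar in tool 999 ((1.9751415252685547, 3.538119316101074), (11.884775161743164, 36.201393127441406), 88.46263122558594) 107.40756453485237
box top z 73.5753679909381 5029 ((2.0188980102539062, -0.14413070678710938), (63.41073989868164, 59.17820358276367), 89.10076141357422)
tilt [ 1.41471916e-02 -3.21877574e-03  7.30366068e+01]
```

View pics/w6.png

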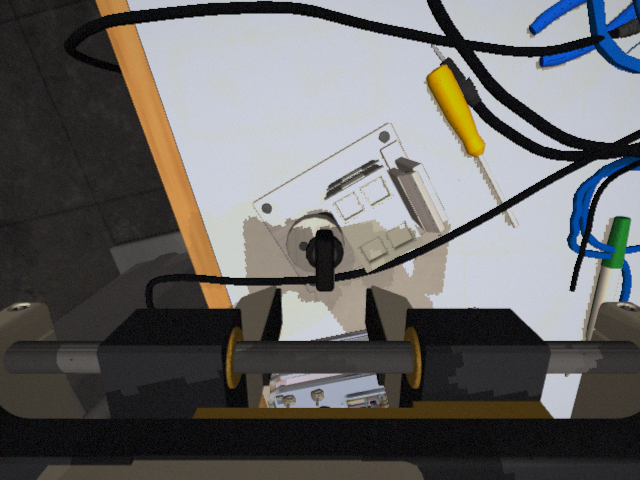

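The picture shows the box seated on the lower one (recesses around (373,220)) and the knob bar at (325,260), parallel to the fingers. I check the lateral offset.

```bash
python3 - <<'E'
from h import *
z=load('w6'); o=bot.get_obs(); T=M(o['eef_rot']); W=cloud('w6')*1000; L=(W-o['eef_pos']*1000)@T; D=W[...,2]
m=(D>102)&(D<114)&(np.hypot(L[...,0],L[...,1])<32); v,u=np.where(m)
print(u.min(),u.max(),np.median(u),v.min(),v.max()); print('cam',T.T@(z['eye']-o['eef_pos'])*1000,(T.T@z['R']).round(4).tolist(),z['K'][0])
for vv in (250,265,280): 
    q=u[v==vv]; print(vv,q.min(),q.max(),L[vv,q.min(),:2],L[vv,q.max(),:2])
# finger tips
m=(D<185)&(D>150); 
for vv in (300,310,320):
    q=np.where(m[vv,250:400])[0]+250; print(vv,[(a,L[vv,a].round(1).tolist()) for a in q[::8]])
E
```

```text
315 334 325.0 237 291
cam [  83.70901368    2.65147024 -157.70861669] [[0.0003, -0.9526, -0.3041], [1.0, 0.0003, 0.0002], [-0.0001, -0.3041, 0.9526]] [356.3967847    0.         323.25520231]
250 315 333 [11.77150308 -2.47621546] [12.18168923  8.76817438]
265 316 333 [ 2.35870603 -1.87250822] [2.54251421 8.82672491]
280 316 334 [-7.87114337 -1.93118356] [-8.52011747  9.61499176]
300 [(np.int64(250), [12.1, -29.6, -15.6]), (np.int64(258), [12.0, -26.1, -15.4]), (np.int64(266), [11.9, -22.6, -15.2]), (np.int64(274), [10.2, -19.6, -11.8]), (np.int64(366), [4.1, 23.7, 0.3]), (np.int64(374), [10.3, 25.6, -12.0]), (np.int64(382), [12.2, 28.6, -15.7]), (np.int64(390), [11.7, 32.3, -14.8]), (np.int64(398), [11.8, 35.8, -15.0])]
310 [(np.int64(250), [12.4, -27.7, -25.3]), (np.int64(258), [11.6, -24.7, -23.9]), (np.int64(266), [11.7, -21.3, -24.0]), (np.int64(274), [10.4, -18.3, -21.7]), (np.int64(366), [-0.2, 23.5, -2.0]), (np.int64(374), [10.1, 24.4, -21.0]), (np.int64(382), [12.2, 27.1, -25.0]), (np.int64(391), [12.3, 30.8, -25.2]), (np.int64(399), [12.0, 34.3, -24.5])]
320 [(np.int64(274), [7.6, -18.0, -25.2]), (np.int64(282), [-6.6, -17.8, -0.4]), (np.int64(372), [6.1, 23.5, -22.4])]
```

The finger tips show the same apparent offset, so the true bar offset is ≈1 mm; I correct it, descend and grip the bar.

Emit:
step_arm:
  motion:
    - {"wx": 0,"wy": 0,"wz": 1.5,"tx": 0.001,"ty": 0.001,"tz": -0.01,"claw": 0.45}
    - {"wx": 0,"wy": 0,"wz": 0,"tx": 0,"ty": 0,"tz": -0.025,"claw": 0.45}
    - {"wx": 0,"wy": 0,"wz": 0,"tx": 0,"ty": 0,"tz": -0.02,"claw": 0.45}
    - {"wx": 0,"wy": 0,"wz": 0,"tx": 0,"ty": 0,"tz": -0.012,"claw": 0.45}
    - {"wx": 0,"wy": 0,"wz": 0,"tx": 0,"ty": 0,"tz": -0.006,"claw": 0.45}
    - {"wx": 0,"wy": 0,"wz": 0,"tx": 0,"ty": 0,"tz": 0,"claw": 0.08}
    - {"wx": 0,"wy": 0,"wz": 0,"tx": 0,"ty": 0,"tz": 0,"claw": 0.08}
    - {"wx": 0,"wy": 0,"wz": 0,"tx": 0,"ty": 0,"tz": 0,"claw": 0.08}
    - {"wx": 0,"wy": 0,"wz": 0,"tx": 0,"ty": 0,"tz": 0,"claw": 0.08}
    - {"wx": 0,"wy": 0,"wz": 0,"tx": 0,"ty": 0,"tz": 0,"claw": 0.08}
  squeeze: 40

```text
time: 17.75
eef_pos: [0.4818, 0.2713, 0.0858]
eef_rot: [0.0, 0.774, 0.633, 0.0]
force: [-1.9, 0.6, 4.2]
finger_gap: 0.128
grip_force: 39.9
```

Emit:
step_arm:
  motion:
    - {"wx": 0,"wy": 0,"wz": -5,"tx": 0,"ty": 0,"tz": 0,"claw": 0.08}
    - {"wx": 0,"wy": 0,"wz": -5,"tx": 0,"ty": 0,"tz": 0,"claw": 0.08}
    - {"wx": 0,"wy": 0,"wz": -5,"tx": 0,"ty": 0,"tz": 0,"claw": 0.08}
    - {"wx": 0,"wy": 0,"wz": -5,"tx": 0,"ty": 0,"tz": 0,"claw": 0.08}
    - {"wx": 0,"wy": 0,"wz": -5,"tx": 0,"ty": 0,"tz": 0,"claw": 0.08}
    - {"wx": 0,"wy": 0,"wz": -5,"tx": 0,"ty": 0,"tz": 0,"claw": 0.08}
    - {"wx": 0,"wy": 0,"wz": -5,"tx": 0,"ty": 0,"tz": 0,"claw": 0.08}
    - {"wx": 0,"wy": 0,"wz": -5,"tx": 0,"ty": 0,"tz": 0,"claw": 0.08}
    - {"wx": 0,"wy": 0,"wz": -5,"tx": 0,"ty": 0,"tz": 0,"claw": 0.08}
    - {"wx": 0,"wy": 0,"wz": 0,"tx": 0,"ty": 0,"tz": 0,"claw": 0.08}

```text
time: 19.0
eef_pos: [0.4823, 0.2709, 0.0858]
eef_rot: [0.0, 0.957, 0.289, 0.001]
force: [-0.0, -1.7, 4.6]
finger_gap: 0.132
grip_force: 39.9
```

```bash
python3 - <<'E'
from h import *
o=bot.get_obs();T=M(o['eef_rot']);print(o['time'],o['eef_pos'],'psi',np.degrees(np.arctan2(T[1,1],T[0,1])),o['force'],o['moment'],o['finger_gap'])
E
```

```text
19.0 [0.48228592 0.27094378 0.08576376] psi -56.386271850183945 [-0.02612507 -1.65234875  4.64157231] [-0.35297126 -0.04620252 -0.09852888] 0.13224399358168878
```

Emit:
step_arm:
  motion:
    - {"wx": 0,"wy": 0,"wz": -3,"tx": 0,"ty": 0,"tz": 0,"claw": 0.08}
    - {"wx": 0,"wy": 0,"wz": -3,"tx": 0,"ty": 0,"tz": 0,"claw": 0.08}
    - {"wx": 0,"wy": 0,"wz": -3,"tx": 0,"ty": 0,"tz": 0,"claw": 0.08}
    - {"wx": 0,"wy": 0,"wz": -3,"tx": 0,"ty": 0,"tz": 0,"claw": 0.08}
    - {"wx": 0,"wy": 0,"wz": -3,"tx": 0,"ty": 0,"tz": 0,"claw": 0.08}
    - {"wx": 0,"wy": 0,"wz": -3,"tx": 0,"ty": 0,"tz": 0,"claw": 0.08}
    - {"wx": 0,"wy": 0,"wz": -2,"tx": 0,"ty": 0,"tz": 0,"claw": 0.08}
    - {"wx": 0,"wy": 0,"wz": 0,"tx": 0,"ty": 0,"tz": 0,"claw": 0.08}
    - {"wx": 0,"wy": 0,"wz": 0,"tx": 0,"ty": 0,"tz": 0,"claw": 0.08}

```text
time: 20.12
eef_pos: [0.4823, 0.2707, 0.0858]
eef_rot: [0.0, 0.993, 0.119, 0.001]
force: [0.5, -2.6, 4.7]
finger_gap: 0.127
grip_force: 40.0
```

```bash
python3 - <<'E'
from h import *
o=bot.get_obs();T=M(o['eef_rot']);print(o['time'],o['eef_pos'],'psi',np.degrees(np.arctan2(T[1,1],T[0,1])),o['force'],o['moment'],o['finger_gap'])
E
```

```text
20.125 [0.48233817 0.27074575 0.08576253] psi -76.27744056340082 [ 0.47325446 -2.56219702  4.69464719] [-0.50077666 -0.06781652  0.2283882 ] 0.12721115352585324
```

Emit:
step_arm:
  motion:
    - {"wx": 0,"wy": 0,"wz": -1.3,"tx": 0,"ty": 0,"tz": 0,"claw": 0.08}
    - {"wx": 0,"wy": 0,"wz": 0,"tx": 0,"ty": 0,"tz": 0,"claw": 0.08}
    - {"wx": 0,"wy": 0,"wz": 0,"tx": 0,"ty": 0,"tz": 0,"claw": 0.08}
    - {"wx": 0,"wy": 0,"wz": 0,"tx": 0,"ty": 0,"tz": 0,"claw": 0.4}
    - {"wx": 0,"wy": 0,"wz": 0,"tx": 0,"ty": 0,"tz": 0,"claw": 0.4}
    - {"wx": 0,"wy": 0,"wz": 0,"tx": 0,"ty": 0,"tz": 0,"claw": 0.4}
    - {"wx": 0,"wy": 0,"wz": 0,"tx": 0,"ty": 0,"tz": 0.015,"claw": 0.4}
    - {"wx": 0,"wy": 0,"wz": 0,"tx": 0,"ty": 0,"tz": 0.04,"claw": 0.4}
    - {"wx": 0,"wy": 0,"wz": 0,"tx": -0.01,"ty": -0.003,"tz": 0.045,"claw": 0.4}
    - {"wx": 0,"wy": 0,"wz": 0,"tx": -0.03,"ty": -0.01,"tz": 0.02,"claw": 0.4}
    - {"wx": 0,"wy": 0,"wz": 0,"tx": -0.01,"ty": -0.003,"tz": 0,"claw": 0.4}
    - {"wx": 0,"wy": 0,"wz": 0,"tx": 0,"ty": 0,"tz": 0,"claw": 0.4}
    - {"wx": 0,"wy": 0,"wz": 0,"tx": 0,"ty": 0,"tz": 0,"claw": 0.4}

```text
time: 21.75
eef_pos: [0.4321, 0.2551, 0.2044]
eef_rot: [0.0, 0.994, 0.107, -0.001]
force: [-0.8, -0.2, 0.0]
finger_gap: 0.399
grip_force: 0.0
```

```bash
python3 - <<'E'
from h import *
snap('wrist','w7'); o=bot.get_obs(); T=M(o['eef_rot']); print(o['time'],o['eef_pos'],np.degrees(np.arctan2(T[1,1],T[0,1])),o['force'])
c=np.array([525.0,282.8]);th=np.radians(17.1);R=np.array([[np.cos(th),-np.sin(th)],[np.sin(th),np.cos(th)]])
W=cloud('w7')*1000;D=W[...,2];Q=(W[...,:2]-c)@R
m=(D>102)&(D<114)&(np.hypot(Q[...,0]+43,Q[...,1])<40); print('bar',m.sum(),cv2.minAreaRect(Q[m].astype(np.float32)))
m=(D>69)&(D<79)&(Q[...,0]>-24)&(Q[...,0]<24)&(abs(Q[...,1])<38); print('box',np.median(D[m]),m.sum(),cv2.minAreaRect(Q[m].astype(np.float32)))
print('tilt',np.linalg.lstsq(np.c_[Q[m],np.ones(m.sum())],D[m],rcond=None)[0])
p=proj('w7',[[.5218,.2826,.07]])[0].astype(int);print(p)
x0=max(0,p[0]-130);y0=max(0,p[1]-100)
cv2.imwrite('pics/w7x.png',cv2.resize(cv2.imread('pics/w7.png')[y0:y0+200,x0:x0+260],(780,600),interpolation=cv2.INTER_CUBIC))
E
```

```text
21.8 [0.43212727 0.25512961 0.20433042] -77.73966922732119 [-0.121358    0.15221355 -0.45492494]
bar 833 ((-42.49201202392578, 0.5299978256225586), (11.556897163391113, 36.129798889160156), 85.28014373779297)
box 73.65170888591344 3629 ((1.8947639465332031, -2.2858409881591797), (63.45543670654297, 44.17551803588867), 89.90591430664062)
tilt [-3.24109566e-03 -8.44937435e-04  7.35696378e+01]
[312 118]
```

View pics/w7x.png

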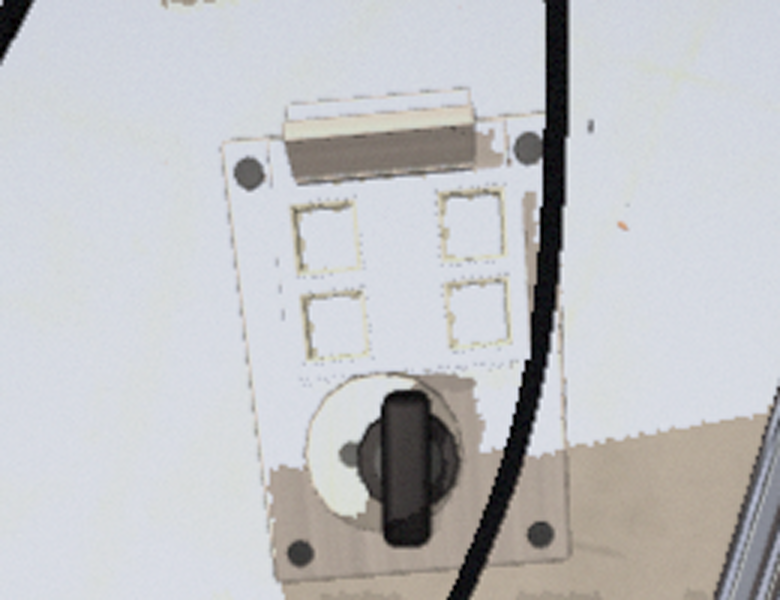

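The final view shows the box seated on the lower one (recesses around (405,270)), the lobe bearing on it at (375,375), and the bar nearly along the dock's x. Measured cam ≈ −1.65, box top at 73.7 mm, level. The robot is clear, so I hand it in.

```bash
python3 -c "
from station import ticket
print(ticket.sign_off())"
```

```text
the job is handed in; nothing more can be done
None
```

The box is stacked level in the dock, the eccentric is turned to about −1.65 rad and bears on the box, the gripper is clear, and the job was handed in at about 22 s; no verdict came back.

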